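Open a tight jar of sweets at the shop counter

TASK

Brace the jar of sweets by turning the selector knob on its holder to the two-dot mark, not as far as three dots, which would crack the jar. Then unscrew the jar's tight cap without the jar turning or lifting, and as soon as its threads let go lift it straight up and finish still holding it level, its lower edge about two centimetres above the jar's mouth. Leave the knob at two dots and the other goods where they stand.

Things in the scene. Friction and masses are not known exactly. Their poses are not given: they have to be found in the camera images.
- holder: Jar holder screwed to the counter: steel base plate 110 x 310 mm, 12 mm thick; origin at the centre of its underside, on the counter; x across, y along it. The jar stands on the plate near y = +74 mm; the knob's housing (88 x 92 mm, top 42 mm above the counter) is at y = -85 mm. Beyond the jar (+y) is a sprung V of two rubber pads, tops 57 mm above the counter, and a back plate 64 mm high.
- jaw_face (a point): Centre of the face of the sliding rubber jaw (50 mm wide, top 55 mm above the counter) on the jar's -y side. The knob pushes it towards +y, by 8 mm at two dots; it then presses the jar into the V, which gives on a spring (about 12 N). At open or one dot the jar stands loose and would spin with its cap.
- selector (a joint): Angle of the selector knob in rad, growing clockwise seen from above. It clicks into four marked places: 0 open (a short bar mark), 0.524 one dot, 1.047 two dots, 1.571 three dots. It starts at open or at one dot. Springy clicks and the jaw take up to 0.3 N m to turn; let go near a mark, it settles there within about 0.05 rad.
- selector_grip (a point): Point on the knob's upright axis at grip height, 68 mm above the counter, 8 mm below the top of its bar. The black bar is 46 mm long, 12 mm thick, 30 mm tall, on a disc 52 mm across whose top is 46 mm above the counter. x, which turns with the knob, runs along the bar to the end with the white pointer line; at 0 it points along the holder's +x.
- cap_center (a point): Centre (half-way up, on the axis) of the ribbed steel twist-off cap of the jar in the holder: 60 mm across, 22 mm tall, 45 g; z up. Screwed on, it is 105 mm above the counter. Unscrew anticlockwise seen from above: it rises 2.5 mm per rad, three threads let go after about 1 rad (0.9 to 1.15), and from 1.2 to 1.5 rad it lifts straight off. A sprung seal makes it tight (about 0.25 N m).
- jar_mouth (a point): Centre of the rim of the glass jar, 100 mm above its foot, 112 mm above the counter. The jar is a cylinder 58 mm across, 80 mm tall, with a 45 mm neck; about 0.4 kg. Its rubber seal stands up to 4 mm above the rim when the cap is off. The skirt of the screwed-on cap reaches 18 mm below this point. Bracing shifts the jar by 3 to 5 mm towards the holder's +y.
- jar_edge (a point): Point on the jar's side, 29 mm from its axis and 40 mm above its foot; shows whether the jar has turned.
- tin_center (a point): Bystander: low tin 65 mm across, 45 mm tall; its centre.
- carton_center (a point): Bystander: upright carton 40 x 65 x 75 mm; its centre.
- spice_center (a point): Bystander: small amber spice jar 42 mm across, 66 mm tall; its centre.
- jar2_center (a point): Bystander: white jar with a steel lid, 74 mm across, 118 mm tall; its centre.
- block_center (a point): Bystander: half-wrapped block of cheese 110 x 70 x 60 mm; its centre.
There are look-alikes about, which are no part of the job. What is shaped like the part that bears cap_center but purple is not meant.

How it is judged:
On the way, in this order (a step that is already met when the one before it is completed fails the run):
1. the selector knob is at two dots, with the cap still on (value of joint selector between 0.85 and 1.25 rad and z of cap_center in the frame of jar_mouth below 0 m), for 0.2 s.
2. the cap is off its threads and held by the fingers, the knob still at two dots (value of joint selector between 0.85 and 1.25 rad and z of cap_center in the frame of jar_mouth above 0.004 m and contact force between the fingers and cap above 1 N), for 0.1 s.
At the end, for the whole second after the job is handed in: The fingers hold the cap still and level (within 10 degrees), centred over the jar's mouth within 20 mm, its lower edge 4 to 50 mm above the rim and nothing else touching it; the knob is at two dots (0.85 to 1.25 rad); the jar stands upright on the plate (z of cap_center in the frame of jar_mouth between 0.015 and 0.061 m and horizontal distance between cap_center and jar_mouth below 0.02 m and angle between cap_center's own z axis and vertical below 0.17 rad and contact force between the fingers and cap above 1 N and contact force between cap and jar below 0.1 N and contact force between cap and holder below 0.1 N and linear speed of cap below 0.03 m/s and value of joint selector between 0.85 and 1.25 rad and z of jar_mouth in the frame of holder between 0.108 and 0.116 m and angle between jar_mouth's own z axis and vertical below 0.08 rad); the arm keeps its last pose, push and grip.
It fails at once if the knob is turned on to three dots (past 1.4 rad), which cracks the jar (value of joint selector above 1.4 rad).
It fails at once if the jar turns or is lifted: its edge moves more than 15 mm (distance of jar_edge from where it was at the start of the episode above 0.015 m).
It fails at once if the cap is lifted away, its lower edge more than 80 mm above the rim (z of cap_center in the frame of jar_mouth above 0.091 m).
It fails at once if one of the other goods is shifted by more than 25 mm (distance of any of tin_center, carton_center, spice_center, jar2_center, block_center from where it was at the start of the episode above 0.025 m).
It also fails if it takes over 48 s, if anything falls off the work surface, if the arm or the gripper's body presses on something with over 40 N, if the wrist force passes 120 N, or if a joint passes its speed limit or range.

ROBOT

A 6-joint arm with a two-finger parallel gripper is mounted at the origin on the work surface. World frame = base frame: x ahead of the robot, y to its left, z up, the work surface at z = 0. Lengths are in m, angles in rad, forces in N, time in s.
With the tool pointing down it reaches from about 0.3 to 0.775 m from the base axis. Payload 14.6 kg.
Tool frame: the origin (TCP) lies on the front face of the gripper's body, between the roots of the fingers; the fingertips stand 97 mm ahead of it and the grasp point (between the pads) lies 78 mm ahead of it; z points along the fingers, y is the direction in which the jaws open and shut (so a half turn about z gives the same grasp; the last joint's range is limited). The gripper opens to 94 mm and grips with 3 to 60 N. Pads are 16 mm wide; open, the fingers measure 119 mm over their backs; the gripper's body (75 mm by 177 mm) begins 78 mm behind the grasp point.
Start: joints at [-1.374, 0.3, 1.521, -0, 1.321, -0.067], TCP at [0.143, -0.531, 0.303] pointing down, gripper open.
Joint ranges: [-3.03, 3.03], [-0.79, 2.21], [0.23, 2.52], [-1.04, 4.18], [0, 3.07], [-2.55, 2.55]. Speed limits (rad/s): [2.22, 2.22, 2.57, 3.14, 3.14, 3.14].

INTERFACE

Orientations are given as [roll, pitch, yaw] about the fixed x, y, z axes, in that order (R = Rz(yaw) Ry(pitch) Rx(roll)).
In Python, from station import ctrl gives the robot as it stands. The module is installed in compiled form; this text tells all that it offers.
- The arm moves only by the shell command python3 -m pendant 'ROWS' [FORCE]. ROWS is JSON, a list of rows, each an object of numbers: "rx", "ry", "rz": the turn, a rotation vector about the tool's x, y, z each as a share of 4 degrees, from -1 to 1; "tx", "ty", "tz": the shift along the tool's x, y, z each as a share of 0.04 m, from -1 to 1; "grip": the gripper command: -1 is fully open, 1 is shut, values between are in proportion. A call has 1 to 8 rows; each row shifts and turns the pose as measured when the row begins, along the tool's axes as they then stand; what a row does not reach is not made up. A row lasts 1/12 s, in which the tool goes at most 41.7 mm and 7.16 degrees, less where a joint would pass 70% of its speed; a pose out of reach is approached as far as the arm can. A call with a number of a shift or a turn outside -1 to 1 is refused whole. A call with a gripper value outside its range is refused whole. The fingers move at their own pace and stop on an object; FORCE is the grip in N (left out, the last holds). Time passes only in rows, so rows that do not move let the fingers close. It gives the time, the measured TCP pose, the force and the opening at its end, in the units of the state.
- ctrl.get_obs(): the state, without advancing time (a new reading comes with each control period).
- ctrl.camera(name): name is "scene" or "top" or "wrist"; returns a dict with "pixels" (400x640x3 uint8, blue, green, red), "fx", "fy", "cx", "cy" (pixels), "world_from_camera" (4x4, takes a point from camera to world coordinates). Camera axes: x right, y up, looking along -z (the intrinsics and any distortion apply to the point x, -y, -z); pixel columns grow to the right and rows downward; lengths in m; the calibration is good to about 2 mm. A picture is of the moment at which its call begins. There is no depth.
- ctrl.hand_in(): hands the job in, once; it reports no verdict.
The state is a dict: "time_s": time; "qpos": joint angles; "joint_vel": joint speeds; "tau": joint torques, N m; "ee_pos": TCP position; "eef_rot": TCP orientation; "force": force on the tool from outside, world axes, zero at the start; "moment": the same for the moment, N m; "grip_width": finger opening in m.
Only numpy, scipy, OpenCV 4.12 (cv2) and the standard library are available. Lean on these libraries where they do the work, as an engineer would, in place of code of your own. Each camera call takes 0.05 s, during which the arm holds its last target.

## Working session

There is one attempt and no reset: what is moved stays moved. The work goes in short steps, Python scripts to look and compute and a shell command to move; the robot and the scene stay as the last step left them, time stands still between calls to the robot, and variables do not carry over. Pictures are saved under pics/ and viewed, and the job is handed in when it is done.

```bash
mkdir -p pics; cat > h.py <<'E'
from station import ctrl
import numpy as np, cv2
def snap(n,f):
    c=ctrl.camera(n); cv2.imwrite('pics/'+f+'.png',c['pixels']); np.savez('pics/'+f+'.npz',**{k:np.array(v) for k,v in c.items()}); return c
def ray(f,u,v):
    c=np.load('pics/'+f+'.npz'); d=np.array([(u-c['cx'])/c['fx'],-(v-c['cy'])/c['fy'],-1.])
    T=c['world_from_camera']; return T[:3,3],T[:3,:3]@d
def at(f,u,v,z):
    o,d=ray(f,u,v); return o+d*(z-o[2])/d[2]
def proj(f,p):
    c=np.load('pics/'+f+'.npz'); q=np.linalg.inv(c['world_from_camera'])@np.r_[p,1]
    return c['cx']+c['fx']*q[0]/-q[2], c['cy']-c['fy']*q[1]/-q[2]
def crop(f,u,v,w,h,s):
    im=cv2.imread('pics/'+f+'.png'); u0=max(0,u-w//2);v0=max(0,v-h//2)
    cv2.imwrite(f'pics/{f}_c{u}_{v}.png',cv2.resize(im[v0:v0+h,u0:u0+w],None,fx=s,fy=s,interpolation=cv2.INTER_CUBIC)); print('origin',u0,v0)
E
python3 - <<'E'
from h import *
for n in ['scene','top','wrist']:
    c=snap(n,n+'0'); print({k:v for k,v in c.items() if k!='pixels'})
print(ctrl.get_obs())
E
```

```text
{'fx': 397.8029265496363, 'fy': 397.8029265496363, 'cx': 318.5548145920621, 'cy': 207.73309057662598, 'world_from_camera': array([[ 0.52833619, -0.67061026,  0.52071368,  1.10283856],
       [ 0.84895644,  0.40891118, -0.33476052, -0.36157462],
       [ 0.0115682 ,  0.61892934,  0.78536148,  0.91890074],
       [ 0.        ,  0.        ,  0.        ,  1.        ]])}
{'fx': 440.8795906927676, 'fy': 440.8795906927676, 'cx': 320.07675590516914, 'cy': 200.1341916656446, 'world_from_camera': array([[ 2.95183901e-03,  9.83534216e-01, -1.80697907e-01,
         3.44460795e-01],
       [-9.99867778e-01,  1.33010994e-05, -1.62612101e-02,
        -5.63690707e-03],
       [-1.59910530e-02,  1.80722015e-01,  9.83404210e-01,
         1.21326474e+00],
       [ 0.00000000e+00,  0.00000000e+00,  0.00000000e+00,
         1.00000000e+00]])}
{'fx': 346.6735584191677, 'fy': 346.6735584191677, 'cx': 321.3311221599823, 'cy': 198.80638168195122, 'world_from_camera': array([[ 2.60871875e-01,  9.30091801e-01,  2.58602217e-01,
         2.19594222e-01],
       [-9.65373260e-01,  2.51177338e-01,  7.04585970e-02,
[... 152 characters left out ...]
,  0.00000000e+00,
         1.00000000e+00]])}
{'time_s': 0.15, 'qpos': array([-1.37362650e+00,  3.00325519e-01,  1.52138936e+00, -9.05630609e-06,
        1.32072660e+00, -6.65870412e-02]), 'joint_vel': array([-0.00048601, -0.00208031, -0.00394467, -0.00011922,  0.00088605,
       -0.00082524]), 'tau': array([ 1.11323505e-03, -5.31961083e+01, -3.52820778e+01,  7.08938227e-02,
        2.36229133e-02, -4.59323383e-05]), 'ee_pos': array([ 0.14337206, -0.53087549,  0.30224727]), 'eef_rot': array([-3.14074513e+00, -4.77257664e-05,  2.63759097e-01]), 'force': array([-0.16565753, -0.29949044,  0.41878832]), 'moment': array([ 0.00893065,  0.03420329, -0.01853825]), 'grip_width': 0.09393017955983411}
```

View pics/scene0.png

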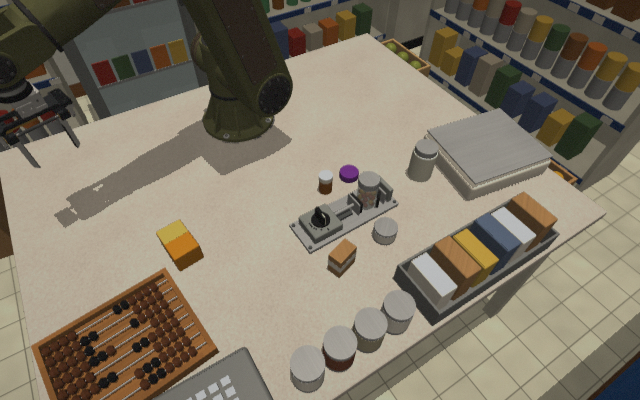

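View pics/top0.png

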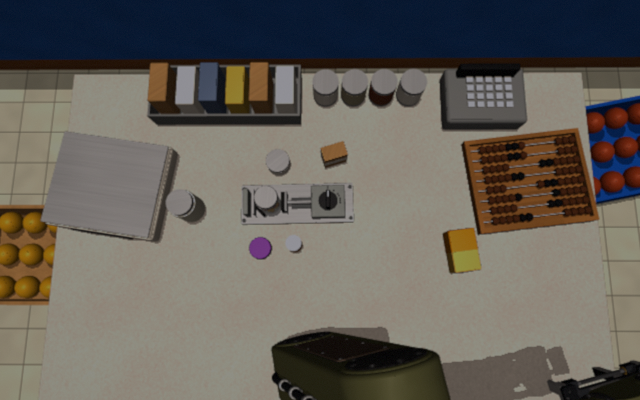

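View pics/wrist0.png

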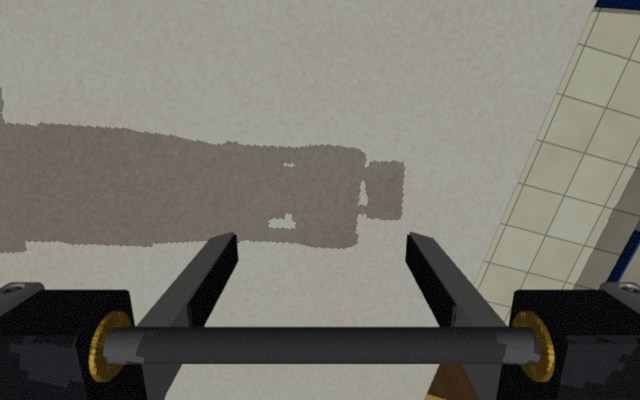

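The top view shows the holder with its knob near (328,200) and the jar's cap near (265,199). The purple look-alike cap is at (260,248), the spice jar at (293,243), the tin at (278,161) and the carton at (334,153).

```bash
python3 - <<'E'
from h import *
crop('top0',297,203,140,110,5.5)
crop('scene0',345,215,130,100,6)
E
ls pics
```

```text
origin 227 148
origin 280 165
scene0.npz
scene0.png
scene0_c345_215.png
top0.npz
top0.png
top0_c297_203.png
wrist0.npz
wrist0.png
```

View pics/top0_c297_203.png

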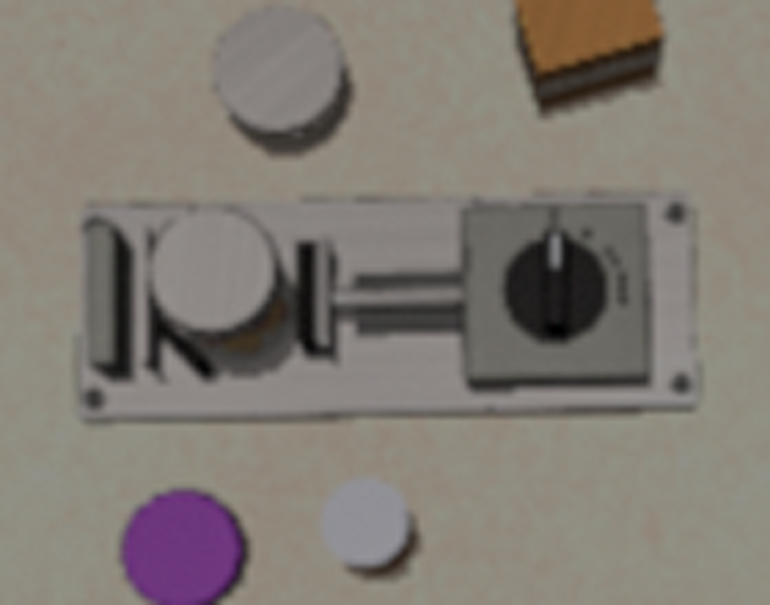

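View pics/scene0_c345_215.png

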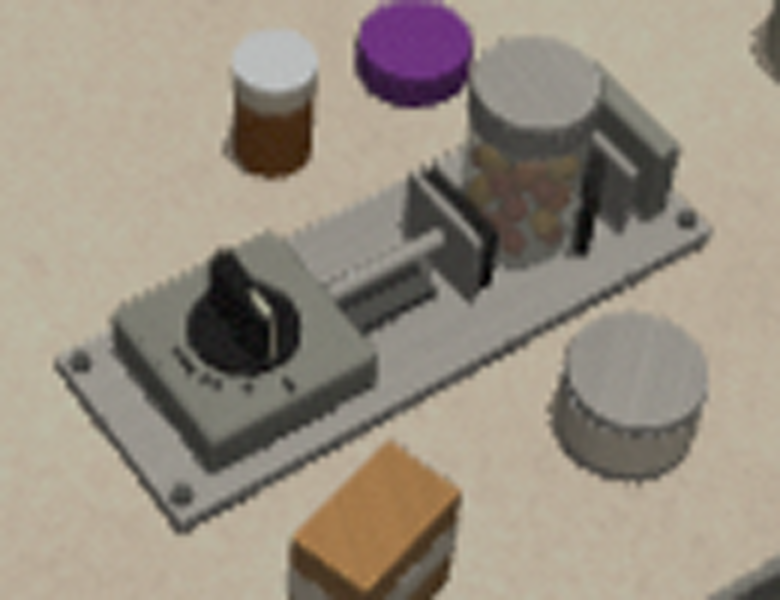

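```bash
python3 - <<'E'
from h import *
o=np.array([227,148]);g=lambda a,b,z:at('top0',227+(a+.5)/5.5-.5,148+(b+.5)/5.5-.5,z)
C=[g(a,b,.012) for a,b in [(85,205),(692,198),(697,405),(82,418)]]
for c in C: print('corner',c)
cen=np.mean(C,0); print('cen',cen)
y=(C[0]+C[3]-C[1]-C[2]); th=np.arctan2(-y[0],y[1]); print('yaw from +y',th)
R=np.array([[np.cos(th),-np.sin(th)],[np.sin(th),np.cos(th)]])
k=cen[:2]+R@[0,-.085]; print('knob from plate',k,'jar',cen[:2]+R@[0,.074])
print('disc',g(556,289,.046),'captop',g(215,270,.116))
print('bar ends top',g(557,232,.076),g(558,335,.076))
print('tin',g(280,70,.045),'spice',g(366,520,.066),'carton',g(590,35,.075),'purple',g(184,548,.02))
# scene cap top, disc
s=lambda a,b,z:at('scene0',280+(a+.5)/6-.5,165+(b+.5)/6-.5,z)
print('scene captop',s(535,85,.116),'disc',s(245,325,.046))
for c in [(60,362),(185,530),(710,235)]: print(s(*c,.012))
print('spice',s(274,62,.066),'tin',s(637,370,.045))
E
```

```text
corner [0.60860656 0.23260075 0.012     ]
corner [ 0.61206207 -0.07574323  0.012     ]
corner [ 0.50635999 -0.07714685  0.012     ]
corner [0.4995594  0.23028533 0.012     ]
cen [0.556647 0.077499 0.012   ]
yaw from +y 0.016654024079898386
knob from plate [ 0.55806253 -0.00748921] jar [0.55541466 0.15148874]
disc [ 0.55893692 -0.00680723  0.046     ] captop [0.55499269 0.15069077 0.116     ]
bar ends top [ 0.58117614 -0.00726052  0.076     ] [ 0.53120303 -0.00772359  0.076     ]
tin [0.67022621 0.13087329 0.045     ] spice [0.44409853 0.08314463 0.066     ] carton [ 0.67923722 -0.02333599  0.075     ] purple [0.43419272 0.17612535 0.02      ]
scene captop [0.55630359 0.15101914 0.116     ] disc [ 0.55930041 -0.00541969  0.046     ]
[ 0.51133017 -0.0768014   0.012     ]
[ 0.62035172 -0.07448138  0.012     ]
[0.61016736 0.23172278 0.012     ]
spice [0.4439216  0.08314793 0.066     ] tin [0.67218766 0.13242234 0.045     ]
```

```bash
R='{"tx":0.747,"ty":-0.553,"grip":0.1}'; true
python3 -m pendant '[{"tx":0.747,"ty":-0.553,"grip":0.1},{"tx":0.747,"ty":-0.553,"grip":0.1},{"tx":0.747,"ty":-0.553,"grip":0.1},{"tx":0.747,"ty":-0.553,"grip":0.1},{"tx":0.747,"ty":-0.553,"grip":0.1},{"tx":0.747,"ty":-0.553,"grip":0.1},{"tx":0.747,"ty":-0.553,"grip":0.1},{"tx":0.747,"ty":-0.553,"grip":0.1}]' 30
```

```text
$[0]: bad value
```

```bash

python3 -m pendant '[{"tx":0.75,"ty":-0.55,"grip":0.1},{"tx":0.75,"ty":-0.55,"grip":0.1},{"tx":0.75,"ty":-0.55,"grip":0.1},{"tx":0.75,"ty":-0.55,"grip":0.1},{"tx":0.75,"ty":-0.55,"grip":0.1},{"tx":0.75,"ty":-0.55,"grip":0.1},{"tx":0.75,"ty":-0.55,"grip":0.1},{"tx":0.75,"ty":-0.55,"grip":0.1}]' 30
```

```text
$[0]: bad value
```

Perhaps all seven keys are required.

```bash

python3 -m pendant '[{"rx":0,"ry":0,"rz":0,"tx":0.75,"ty":-0.55,"tz":0,"grip":0.1},{"rx":0,"ry":0,"rz":0,"tx":0.75,"ty":-0.55,"tz":0,"grip":0.1}]' 30
```

```text
time_s: 0.32
ee_pos: [0.1878, -0.4743, 0.3008]
eef_rot: [-3.139, 0.001, 0.258]
force: [0.5, 0.1, 0.8]
grip_width: 0.0844
```

```bash

python3 -m pendant '[{"rx":0,"ry":0,"rz":0,"tx":0.8,"ty":-0.6,"tz":0,"grip":0.1},{"rx":0,"ry":0,"rz":0,"tx":0.8,"ty":-0.6,"tz":0,"grip":0.1},{"rx":0,"ry":0,"rz":0,"tx":0.8,"ty":-0.6,"tz":0,"grip":0.1},{"rx":0,"ry":0,"rz":0,"tx":0.8,"ty":-0.6,"tz":0,"grip":0.1},{"rx":0,"ry":0,"rz":0,"tx":0.8,"ty":-0.6,"tz":0,"grip":0.1},{"rx":0,"ry":0,"rz":0,"tx":0.8,"ty":-0.6,"tz":0,"grip":0.1},{"rx":0,"ry":0,"rz":0,"tx":0.8,"ty":-0.6,"tz":0,"grip":0.1},{"rx":0,"ry":0,"rz":0,"tx":0.8,"ty":-0.6,"tz":0,"grip":0.1}]' 30
```

```text
time_s: 0.98
ee_pos: [0.3912, -0.2115, 0.3002]
eef_rot: [-3.138, 0.001, 0.253]
force: [0.3, -0.9, 0.1]
grip_width: 0.0425
```

```bash

python3 -m pendant '[{"rx":0,"ry":0,"rz":0,"tx":0.8,"ty":-0.6,"tz":0,"grip":0.1},{"rx":0,"ry":0,"rz":0,"tx":0.8,"ty":-0.6,"tz":0,"grip":0.1},{"rx":0,"ry":0,"rz":0,"tx":0.8,"ty":-0.6,"tz":0,"grip":0.1},{"rx":0,"ry":0,"rz":0,"tx":0.8,"ty":-0.6,"tz":0,"grip":0.1},{"rx":0,"ry":0,"rz":-1,"tx":0,"ty":0,"tz":0,"grip":0.1},{"rx":0,"ry":0,"rz":-1,"tx":0,"ty":0,"tz":0,"grip":0.1},{"rx":0,"ry":0,"rz":-1,"tx":0,"ty":0,"tz":0,"grip":0.1},{"rx":0,"ry":0,"rz":-1,"tx":0,"ty":0,"tz":0,"grip":0.1}]' 30; python3 -c "
from station import ctrl;print(ctrl.get_obs()['qpos'])"
```

```text
time_s: 1.65
ee_pos: [0.4971, -0.0716, 0.2991]
eef_rot: [-3.136, 0.0, 0.55]
force: [-0.6, -0.3, -0.1]
grip_width: 0.0423
[-0.21737499  0.19790959  1.65681498  0.00392557  1.29105029  0.80238091]
```

```bash

python3 -m pendant '[{"rx":0,"ry":0,"rz":-1,"tx":0,"ty":0,"tz":0,"grip":0.1},{"rx":0,"ry":0,"rz":-1,"tx":0,"ty":0,"tz":0,"grip":0.1},{"rx":0,"ry":0,"rz":-1,"tx":0,"ty":0,"tz":0,"grip":0.1},{"rx":0,"ry":0,"rz":-1,"tx":0,"ty":0,"tz":0,"grip":0.1},{"rx":0,"ry":0,"rz":-1,"tx":0,"ty":0,"tz":0,"grip":0.1},{"rx":0,"ry":0,"rz":-1,"tx":0,"ty":0,"tz":0,"grip":0.1},{"rx":0,"ry":0,"rz":-1,"tx":0,"ty":0,"tz":0,"grip":0.1},{"rx":0,"ry":0,"rz":-1,"tx":0,"ty":0,"tz":0,"grip":0.1}]' 30
```

```text
time_s: 2.32
ee_pos: [0.4966, -0.0709, 0.2972]
eef_rot: [-3.133, -0.002, 1.139]
force: [0.0, 0.1, -0.7]
grip_width: 0.0425
```

```bash

python3 -m pendant '[{"rx":0,"ry":0,"rz":-1,"tx":0,"ty":0,"tz":0,"grip":0.1},{"rx":0,"ry":0,"rz":-1,"tx":0,"ty":0,"tz":0,"grip":0.1},{"rx":0,"ry":0,"rz":-1,"tx":0,"ty":0,"tz":0,"grip":0.1},{"rx":0,"ry":0,"rz":-1,"tx":0,"ty":0,"tz":0,"grip":0.1},{"rx":0,"ry":0,"rz":-1,"tx":0,"ty":0,"tz":0,"grip":0.1},{"rx":0,"ry":0,"rz":-1,"tx":0,"ty":0,"tz":0,"grip":0.1},{"rx":0,"ry":0,"rz":-1,"tx":0,"ty":0,"tz":0,"grip":0.1},{"rx":0,"ry":0,"rz":-1,"tx":0,"ty":0,"tz":0,"grip":0.1}]' 30
```

```text
time_s: 2.98
ee_pos: [0.496, -0.0708, 0.2955]
eef_rot: [-3.132, -0.008, 1.726]
force: [-0.3, 1.4, -0.7]
grip_width: 0.0423
```

```bash

python3 -m pendant '[{"rx":0,"ry":0,"rz":-1,"tx":0,"ty":0,"tz":0,"grip":0.1},{"rx":0,"ry":0,"rz":-1,"tx":0,"ty":0,"tz":0,"grip":0.1},{"rx":0,"ry":0,"rz":-1,"tx":0,"ty":0,"tz":0,"grip":0.1},{"rx":0,"ry":0,"rz":-1,"tx":0,"ty":0,"tz":0,"grip":0.1},{"rx":0,"ry":0,"rz":-1,"tx":0,"ty":0,"tz":0,"grip":0.1},{"rx":0,"ry":0,"rz":-1,"tx":0,"ty":0,"tz":0,"grip":0.1},{"rx":0,"ry":0,"rz":-1,"tx":0,"ty":0,"tz":0,"grip":0.1},{"rx":0,"ry":0,"rz":-1,"tx":0,"ty":0,"tz":0,"grip":0.1}]' 30
```

```text
time_s: 3.65
ee_pos: [0.4954, -0.0706, 0.2939]
eef_rot: [-3.136, -0.015, 2.314]
force: [0.6, 0.2, 0.4]
grip_width: 0.0422
```

```bash

python3 -m pendant '[{"rx":0,"ry":0,"rz":-1,"tx":0,"ty":0,"tz":0,"grip":0.1},{"rx":0,"ry":0,"rz":-1,"tx":0,"ty":0,"tz":0,"grip":0.1},{"rx":0,"ry":0,"rz":-1,"tx":0,"ty":0,"tz":0,"grip":0.1},{"rx":0,"ry":0,"rz":-1,"tx":0,"ty":0,"tz":0,"grip":0.1},{"rx":0,"ry":0,"rz":-1,"tx":0,"ty":0,"tz":0,"grip":0.1},{"rx":0,"ry":0,"rz":-1,"tx":0,"ty":0,"tz":0,"grip":0.1},{"rx":0,"ry":0,"rz":-1,"tx":0,"ty":0,"tz":0,"grip":0.1},{"rx":0,"ry":0,"rz":-1,"tx":0,"ty":0,"tz":0,"grip":0.1}]' 30
```

```text
time_s: 4.32
ee_pos: [0.4948, -0.0705, 0.2922]
eef_rot: [3.138, -0.019, 2.901]
force: [-0.2, -0.6, 0.8]
grip_width: 0.0425
```

```bash
cat >> h.py <<'E'
from scipy.spatial.transform import Rotation as Ro
def need(p,yaw):
    s=ctrl.get_obs(); R=Ro.from_euler('xyz',s['eef_rot']); T=Ro.from_euler('xyz',[np.pi,0,yaw])
    print('t',np.round(R.inv().apply(np.array(p)-s['ee_pos'])/.04,3),'r',np.round((R.inv()*T).as_rotvec()/np.radians(4),2),'F',np.round(s['force'],1),'M',np.round(s['moment'],2),'w',round(s['grip_width'],4),'t',s['time_s'],'pos',np.round(s['ee_pos'],4),'rot',np.round(s['eef_rot'],3),'q6',round(s['qpos'][5],2))
E
python3 -c "
from h import *
need([.5587,-.0065,.21],np.pi+.012)"
```

```text
t [-1.21   1.926  2.038] r [ 0.08 -0.27 -3.61] F [-0.2 -0.6  0.8] M [ 0.06 -0.18  0.02] w 0.0425 t 4.3167 pos [ 0.4948 -0.0705  0.2922] rot [ 3.138 -0.019  2.901] q6 -1.55
```

```bash

python3 -m pendant '[{"rx":0.02,"ry":-0.07,"rz":-0.85,"tx":-0.3,"ty":0.48,"tz":0.4,"grip":0.1},{"rx":0.02,"ry":-0.07,"rz":-0.85,"tx":-0.35,"ty":0.45,"tz":0.4,"grip":0.1},{"rx":0.02,"ry":-0.07,"rz":-0.85,"tx":-0.35,"ty":0.4,"tz":0.4,"grip":0.1},{"rx":0.02,"ry":-0.07,"rz":-0.85,"tx":-0.35,"ty":0.4,"tz":0.4,"grip":0.1},{"rx":0,"ry":0,"rz":0,"tx":0,"ty":0,"tz":0,"grip":0.1}]' 30
python3 -c "
from h import *
need([.5587,-.0065,.21],np.pi+.012)"
```

```text
time_s: 4.73
ee_pos: [0.5602, -0.008, 0.2257]
eef_rot: [-3.14, 0.004, -3.13]
force: [-0.3, 1.9, -0.7]
grip_width: 0.0423
t [0.038 0.038 0.392] r [-0.02  0.05 -0.01] F [-0.3  1.9 -0.7] M [ 0.06 -0.14 -0.04] w 0.0423 t 4.7333 pos [ 0.5602 -0.008   0.2257] rot [-3.14   0.004 -3.13 ] q6 -1.66
```

```bash
python3 -c "
from h import *
snap('wrist','w1');snap('scene','s1');crop('s1',330,200,160,120,5)
print(proj('w1',[.5587,-.0065,.076]),proj('w1',[.5587,-.0065,.046]))"
```

```text
origin 250 140
(np.float64(325.36155418185564), np.float64(213.95648559030946)) (np.float64(325.03001432591026), np.float64(201.8978990436773))
```

View pics/w1.png

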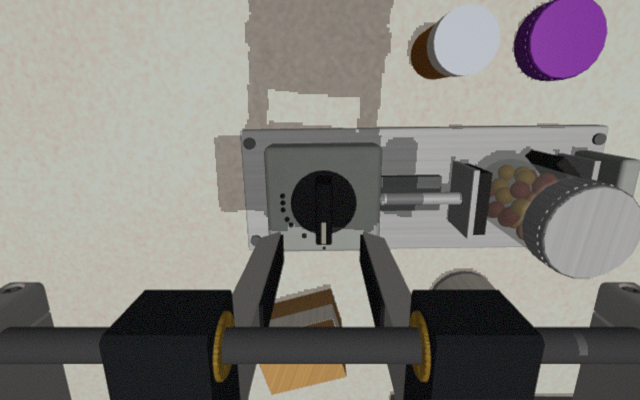

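View pics/s1_c330_200.png

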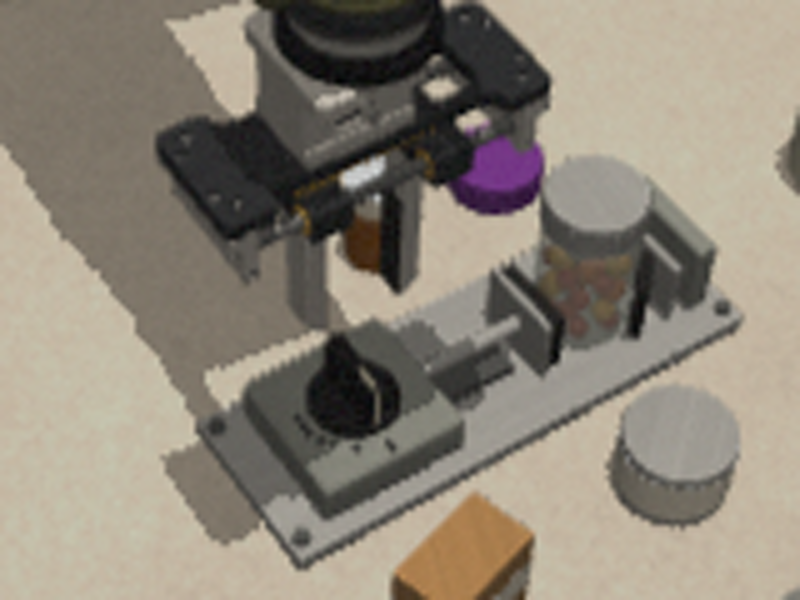

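The wrist view shows the knob's disc centred at (323,202), within about 1 mm of the predicted (325,202). Its bar stands between the fingers with the pointer at the bar mark (open). Next I go down and grip.

```bash

python3 -m pendant '[{"rx":0,"ry":0.03,"rz":0,"tx":0.04,"ty":0.03,"tz":0.5,"grip":0.1},{"rx":0,"ry":0,"rz":0,"tx":0,"ty":0,"tz":0.5,"grip":0.1},{"rx":0,"ry":0,"rz":0,"tx":0,"ty":0,"tz":0.5,"grip":0.1},{"rx":0,"ry":0,"rz":0,"tx":0,"ty":0,"tz":0.3,"grip":0.1},{"rx":0,"ry":0,"rz":0,"tx":0,"ty":0,"tz":0,"grip":0.1}]' 30
python3 -c "
from h import *
need([.5587,-.0065,.146],np.pi+.012)"
```

```text
time_s: 5.25
ee_pos: [0.5578, -0.012, 0.1594]
eef_rot: [-3.139, 0.011, 3.139]
force: [-0.5, 0.1, -0.6]
grip_width: 0.0421
t [-0.019  0.138  0.334] r [-0.04  0.15 -0.21] F [-0.5  0.1 -0.6] M [ 0.07 -0.12  0.04] w 0.0421 t 5.25 pos [ 0.5578 -0.012   0.1594] rot [-3.139  0.011  3.139] q6 -1.65
```

```bash

python3 -m pendant '[{"rx":-0.04,"ry":0.15,"rz":-0.2,"tx":0,"ty":0.14,"tz":0.1,"grip":0.1},{"rx":0,"ry":0,"rz":0,"tx":0,"ty":0,"tz":0.15,"grip":0.1},{"rx":0,"ry":0,"rz":0,"tx":0,"ty":0,"tz":0,"grip":0.1}]' 30
python3 -c "
from h import *
need([.5587,-.0065,.146],np.pi+.012)"
```

```text
time_s: 5.5
ee_pos: [0.558, -0.0073, 0.1518]
eef_rot: [3.142, 0.002, -3.132]
force: [0.5, 0.0, -0.1]
grip_width: 0.0424
t [-0.016  0.02   0.144] r [ 0.    0.03 -0.04] F [ 0.5  0.  -0.1] M [ 0.05 -0.08  0.02] w 0.0424 t 5.5 pos [ 0.558  -0.0073  0.1518] rot [ 3.142e+00  2.000e-03 -3.132e+00] q6 -1.66
```

```bash

python3 -m pendant '[{"rx":0,"ry":0.03,"rz":-0.05,"tx":0,"ty":0.02,"tz":0.13,"grip":0.1},{"rx":0,"ry":0,"rz":0,"tx":0,"ty":0,"tz":0,"grip":0.1},{"rx":0,"ry":0,"rz":0,"tx":0,"ty":0,"tz":0,"grip":0.7},{"rx":0,"ry":0,"rz":0,"tx":0,"ty":0,"tz":0,"grip":1},{"rx":0,"ry":0,"rz":0,"tx":0,"ty":0,"tz":0,"grip":1},{"rx":0,"ry":0,"rz":0,"tx":0,"ty":0,"tz":0,"grip":1}]' 30
python3 -c "
from h import *
need([.5587,-.0065,.146],np.pi+.012)"
```

```text
time_s: 6.0
ee_pos: [0.5588, -0.0065, 0.1485]
eef_rot: [-3.141, 0.003, -3.129]
force: [0.4, 0.9, 0.4]
grip_width: 0.0191
t [0.003 0.001 0.062] r [-0.01  0.05  0.01] F [0.4 0.9 0.4] M [ 0.05 -0.15 -0.07] w 0.0191 t 6.0 pos [ 0.5588 -0.0065  0.1485] rot [-3.141e+00  3.000e-03 -3.129e+00] q6 -1.66
```

```bash

python3 -m pendant '[{"rx":0,"ry":0.03,"rz":0,"tx":0,"ty":0,"tz":0.04,"grip":1},{"rx":0,"ry":0,"rz":0,"tx":0,"ty":0,"tz":0,"grip":1},{"rx":0,"ry":0,"rz":0,"tx":0,"ty":0,"tz":0,"grip":1},{"rx":0,"ry":0,"rz":0,"tx":0,"ty":0,"tz":0,"grip":1}]' 40
python3 -c "
from h import *
need([.5587,-.0065,.146],np.pi+.012)"
```

```text
time_s: 6.33
ee_pos: [0.559, -0.0067, 0.1472]
eef_rot: [-3.141, 0.002, -3.129]
force: [-0.9, 0.7, 1.7]
grip_width: 0.0119
t [0.006 0.005 0.029] r [-0.01  0.03  0.01] F [-0.9  0.7  1.7] M [ 0.04 -0.14  0.01] w 0.0119 t 6.3333 pos [ 0.559  -0.0067  0.1472] rot [-3.141e+00  2.000e-03 -3.129e+00] q6 -1.66
```

```bash

python3 -m pendant '[{"rx":0,"ry":0,"rz":0.8,"tx":0,"ty":0,"tz":0,"grip":1},{"rx":0,"ry":0,"rz":0.8,"tx":0,"ty":0,"tz":0,"grip":1},{"rx":0,"ry":0,"rz":0.8,"tx":0,"ty":0,"tz":0,"grip":1},{"rx":0,"ry":0,"rz":0.8,"tx":0,"ty":0,"tz":0,"grip":1},{"rx":0,"ry":0,"rz":0.8,"tx":0,"ty":0,"tz":0,"grip":1},{"rx":0,"ry":0,"rz":0.8,"tx":0,"ty":0,"tz":0,"grip":1}]' 40
python3 -c "
from h import *
need([.5589,-.0066,.147],np.pi+.012-1.047)"
```

```text
time_s: 6.83
ee_pos: [0.559, -0.0066, 0.1472]
eef_rot: [-3.141, 0.002, 2.808]
force: [-1.0, -1.1, 1.3]
grip_width: 0.0118
t [ 0.002 -0.001  0.004] r [ 0.    0.03 10.05] F [-1.  -1.1  1.3] M [ 0.02 -0.16 -0.04] w 0.0118 t 6.8333 pos [ 0.559  -0.0066  0.1472] rot [-3.141e+00  2.000e-03  2.808e+00] q6 -1.31
```

```bash

python3 -m pendant '[{"rx":0,"ry":0,"rz":0.9,"tx":0,"ty":0,"tz":0,"grip":1},{"rx":0,"ry":0,"rz":0.9,"tx":0,"ty":0,"tz":0,"grip":1},{"rx":0,"ry":0,"rz":0.9,"tx":0,"ty":0,"tz":0,"grip":1},{"rx":0,"ry":0,"rz":0.9,"tx":0,"ty":0,"tz":0,"grip":1},{"rx":0,"ry":0,"rz":0.9,"tx":0,"ty":0,"tz":0,"grip":1},{"rx":0,"ry":0,"rz":0.9,"tx":0,"ty":0,"tz":0,"grip":1},{"rx":0,"ry":0,"rz":0.9,"tx":0,"ty":0,"tz":0,"grip":1},{"rx":0,"ry":0,"rz":0.9,"tx":0,"ty":0,"tz":0,"grip":1}]' 40
python3 -c "
from h import *
need([.5589,-.0066,.147],np.pi+.012-1.047)"
```

```text
time_s: 7.5
ee_pos: [0.559, -0.0065, 0.1472]
eef_rot: [3.141, 0.002, 2.282]
force: [-0.9, -1.0, -0.0]
grip_width: 0.0115
t [-0.    -0.004  0.004] r [0.01 0.03 2.51] F [-0.9 -1.  -0. ] M [ 0.05 -0.2   0.06] w 0.0115 t 7.5 pos [ 0.559  -0.0065  0.1472] rot [3.141e+00 2.000e-03 2.282e+00] q6 -0.79
```

```bash

python3 -m pendant '[{"rx":0,"ry":0,"rz":0.9,"tx":0,"ty":0,"tz":0,"grip":1},{"rx":0,"ry":0,"rz":0.9,"tx":0,"ty":0,"tz":0,"grip":1},{"rx":0,"ry":0,"rz":0.6,"tx":0,"ty":0,"tz":0,"grip":1},{"rx":0,"ry":0,"rz":0.2,"tx":0,"ty":0,"tz":0,"grip":1},{"rx":0,"ry":0,"rz":0,"tx":0,"ty":0,"tz":0,"grip":1}]' 40
python3 -c "
from h import *
need([.5589,-.0066,.147],np.pi+.012-1.047)
snap('wrist','w2')"
```

```text
time_s: 7.92
ee_pos: [0.559, -0.0065, 0.1472]
eef_rot: [3.141, 0.002, 2.088]
force: [0.1, -0.1, 0.1]
grip_width: 0.012
t [-0.001 -0.005  0.004] r [ 0.01  0.03 -0.26] F [ 0.1 -0.1  0.1] M [ 0.02 -0.13  0.1 ] w 0.012 t 7.9167 pos [ 0.559  -0.0065  0.1472] rot [3.141e+00 2.000e-03 2.088e+00] q6 -0.59
```

View pics/w2.png

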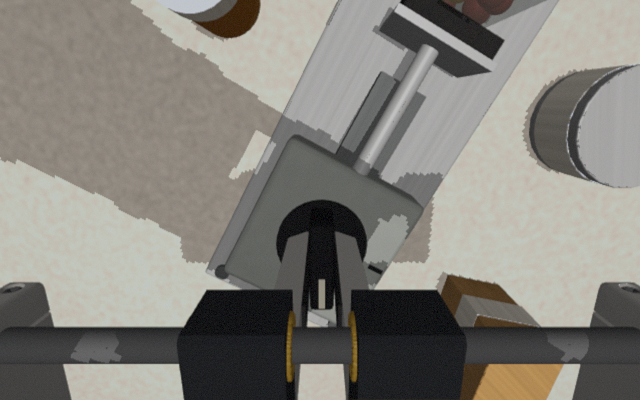

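The bar is still square in the fingers and the jaw now reaches the jar. I release and lift.

```bash

python3 -m pendant '[{"rx":0,"ry":0,"rz":0,"tx":0,"ty":0,"tz":0,"grip":0.1},{"rx":0,"ry":0,"rz":0,"tx":0,"ty":0,"tz":0,"grip":0.1},{"rx":0,"ry":0,"rz":0,"tx":0,"ty":0,"tz":0,"grip":0.1},{"rx":0,"ry":0,"rz":0,"tx":0,"ty":0,"tz":-0.5,"grip":0.1},{"rx":0,"ry":0,"rz":0,"tx":0,"ty":0,"tz":-1,"grip":-1},{"rx":0,"ry":0,"rz":0,"tx":0,"ty":0,"tz":-1,"grip":-1},{"rx":0,"ry":0,"rz":0,"tx":0,"ty":0,"tz":-0.5,"grip":-1},{"rx":0,"ry":0,"rz":0,"tx":0,"ty":0,"tz":0,"grip":-1}]' 40
python3 -c "
from h import *
need([.556,.155,.26],0)
snap('wrist','w3');snap('top','t3');snap('scene','s3');crop('t3',297,203,140,110,5.5);crop('s3',345,215,130,100,6)"
```

```text
time_s: 8.63
ee_pos: [0.5579, -0.0061, 0.2698]
eef_rot: [-3.138, -0.002, 2.094]
force: [-0.1, 0.3, -0.3]
grip_width: 0.062
t [3.511 1.974 0.245] r [-0.06  0.04 30.  ] F [-0.1  0.3 -0.3] M [-0.08 -0.11 -0.03] w 0.062 t 8.6333 pos [ 0.5579 -0.0061  0.2698] rot [-3.138e+00 -2.000e-03  2.094e+00] q6 -0.6
origin 227 148
origin 280 165
```

View pics/w3.png

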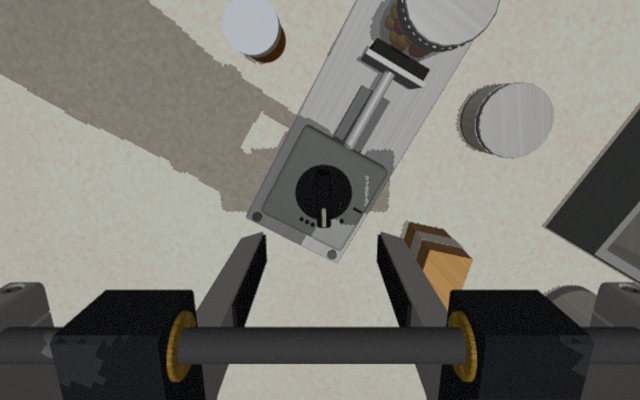

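View pics/t3_c297_203.png

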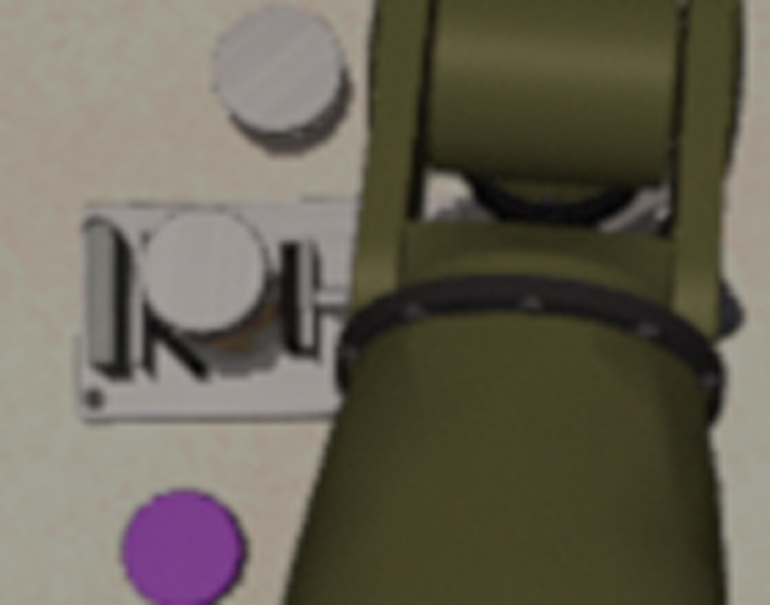

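View pics/s3_c345_215.png

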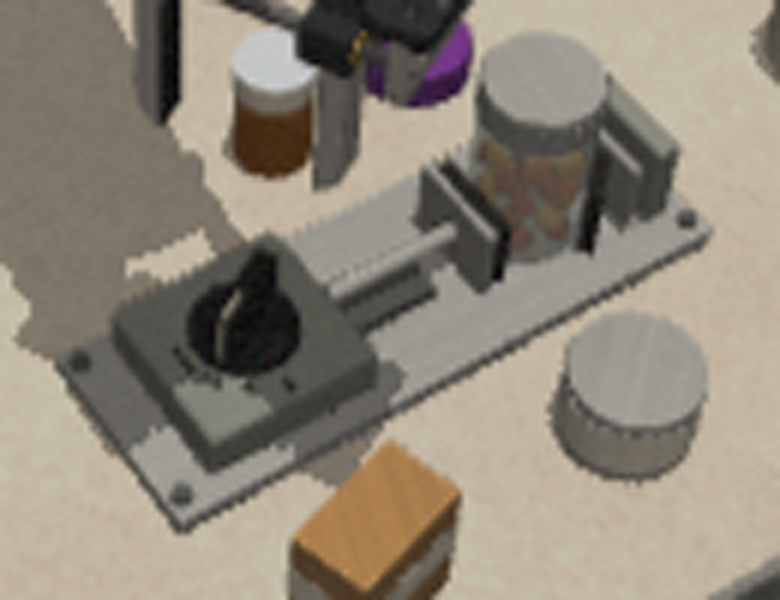

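```bash
python3 - <<'E'
from h import *
print(at('t3',227+206.5/5.5-.5,148+270.5/5.5-.5,.116))
print(at('s3',280+541.5/6-.5,165+82/6-.5,.116))
need([.556,.155,.26],np.pi-1.0)
E
```

```text
[0.55499317 0.15485558 0.116     ]
[0.55598495 0.1546445  0.116     ]
t [3.497 1.996 0.115] r [-0.13 -0.09 -0.68] F [-0.8  0.4 -0.4] M [ 0.01 -0.1   0.02] w 0.0738 t 8.7833 pos [ 0.5568 -0.0061  0.2646] rot [-3.132 -0.006  2.094] q6 -0.6
```

```bash

python3 -m pendant '[{"rx":0,"ry":0,"rz":0,"tx":0.7,"ty":0.4,"tz":0,"grip":-1},{"rx":0,"ry":0,"rz":0,"tx":0.7,"ty":0.4,"tz":0,"grip":-1},{"rx":0,"ry":0,"rz":0,"tx":0.7,"ty":0.4,"tz":0,"grip":-1},{"rx":0,"ry":0,"rz":0,"tx":0.7,"ty":0.4,"tz":0,"grip":-1},{"rx":0,"ry":0,"rz":0,"tx":0.5,"ty":0.3,"tz":0,"grip":-1},{"rx":0,"ry":0,"rz":0,"tx":0,"ty":0,"tz":0,"grip":-1}]' 40
python3 - <<'E'
from h import *
need([.5555,.1548,.25],2.1)
snap('wrist','w4')
print(proj('w4',[.5555,.1548,.116]))
E
```

```text
time_s: 9.28
ee_pos: [0.5542, 0.1507, 0.2519]
eef_rot: [-3.116, -0.012, 2.09]
force: [0.3, 0.2, 0.6]
grip_width: 0.0939
t [0.073 0.081 0.047] r [-0.37 -0.18 -0.14] F [0.3 0.2 0.6] M [-0.05 -0.09  0.02] w 0.0939 t 9.2833 pos [0.5542 0.1507 0.2519] rot [-3.116 -0.012  2.09 ] q6 -0.32
(np.float64(331.0636696132157), np.float64(220.71228422763565))
```

View pics/w4.png

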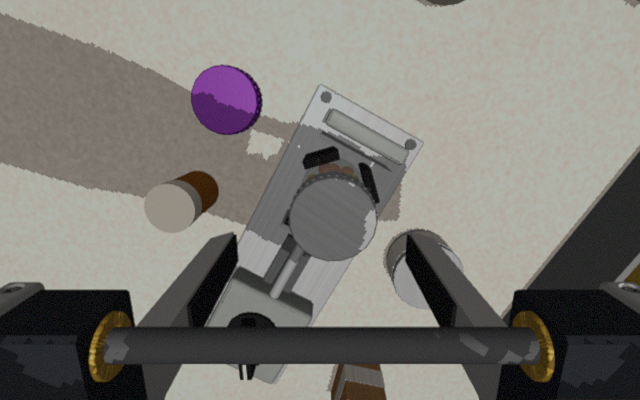

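```bash
python3 - <<'E'
from h import *
print(at('w4',333.5,219,.116)); crop('w4',333,220,120,100,6)
E
```

```text
[0.55629003 0.1566377  0.116     ]
origin 273 170
```

View pics/w4_c333_220.png

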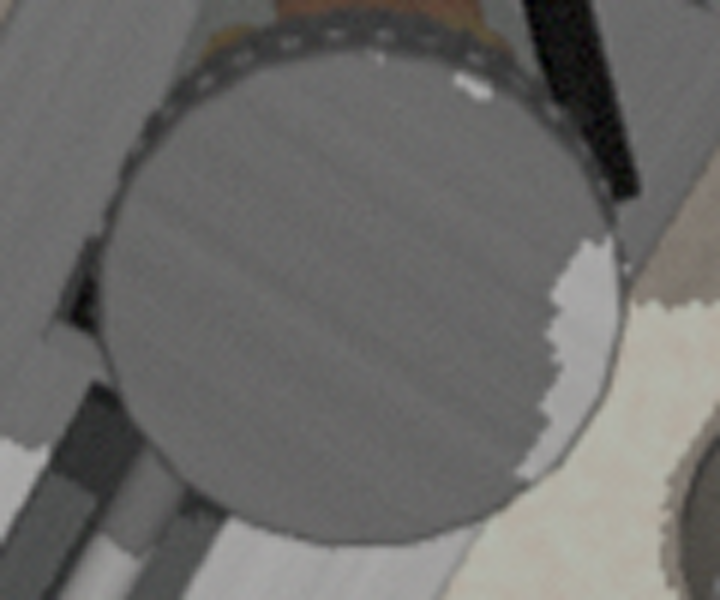

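The cap's top disc is centred at (333.4,219.1), which puts the cap at (0.556,0.157). The fixed cameras gave (0.5555,0.1548), so I take (0.556,0.156) and descend.

```bash

python3 -m pendant '[{"rx":-0.37,"ry":-0.18,"rz":-0.1,"tx":0.1,"ty":0.1,"tz":0.1,"grip":-1},{"rx":0,"ry":0,"rz":0,"tx":0,"ty":0,"tz":0.4,"grip":-1},{"rx":0,"ry":0,"rz":0,"tx":0,"ty":0,"tz":0.3,"grip":-1},{"rx":0,"ry":0,"rz":0,"tx":0,"ty":0,"tz":0,"grip":-1}]' 20
python3 - <<'E'
from h import *
need([.556,.156,.194],2.1)
E
```

```text
time_s: 9.67
ee_pos: [0.5545, 0.152, 0.2131]
eef_rot: [-3.135, -0.001, 2.097]
force: [-0.4, -0.2, -0.2]
grip_width: 0.094
t [0.066 0.086 0.477] r [-0.1  -0.01 -0.04] F [-0.4 -0.2 -0.2] M [ 0.02 -0.11 -0.  ] w 0.094 t 9.6667 pos [0.5545 0.152  0.2131] rot [-3.135e+00 -1.000e-03  2.097e+00] q6 -0.32
```

```bash

python3 -m pendant '[{"rx":-0.1,"ry":0,"rz":0,"tx":0.07,"ty":0.09,"tz":0.1,"grip":-1},{"rx":0,"ry":0,"rz":0,"tx":0,"ty":0,"tz":0.2,"grip":-1},{"rx":0,"ry":0,"rz":0,"tx":0,"ty":0,"tz":0.1,"grip":-1},{"rx":0,"ry":0,"rz":0,"tx":0,"ty":0,"tz":0,"grip":-1}]' 20
python3 - <<'E'
from h import *
need([.556,.156,.194],2.1)
E
```

```text
time_s: 10.0
ee_pos: [0.5563, 0.1543, 0.1945]
eef_rot: [-3.14, -0.002, 2.095]
force: [-0.4, 1.0, -0.4]
grip_width: 0.0937
t [0.041 0.016 0.011] r [-0.03 -0.02 -0.07] F [-0.4  1.  -0.4] M [-0.03 -0.09 -0.01] w 0.0937 t 10.0 pos [0.5563 0.1543 0.1945] rot [-3.140e+00 -2.000e-03  2.095e+00] q6 -0.32
```

```bash

python3 -m pendant '[{"rx":0,"ry":0,"rz":-0.05,"tx":0.04,"ty":0.02,"tz":0,"grip":-0.1},{"rx":0,"ry":0,"rz":0,"tx":0,"ty":0,"tz":0,"grip":-0.1},{"rx":0,"ry":0,"rz":0,"tx":0,"ty":0,"tz":0,"grip":-0.1},{"rx":0,"ry":0,"rz":0,"tx":0,"ty":0,"tz":0,"grip":0},{"rx":0,"ry":0,"rz":0,"tx":0,"ty":0,"tz":0,"grip":0},{"rx":0,"ry":0,"rz":0,"tx":0,"ty":0,"tz":0,"grip":0}]' 10
python3 - <<'E'
from h import *
need([.556,.156,.194],2.1)
E
```

```text
time_s: 10.5
ee_pos: [0.5564, 0.156, 0.1957]
eef_rot: [-3.141, -0.001, 2.099]
force: [1.0, 0.7, -2.4]
grip_width: 0.0603
t [ 0.005 -0.01   0.042] r [-0.01 -0.02 -0.02] F [ 1.   0.7 -2.4] M [ 0.2  -0.29  0.03] w 0.0603 t 10.5 pos [0.5564 0.156  0.1957] rot [-3.141e+00 -1.000e-03  2.099e+00] q6 -0.32
```

Gripped, with little side force. I raise the grip and start unscrewing in short bites.

```bash

python3 -m pendant '[{"rx":0,"ry":0,"rz":0,"tx":0,"ty":0,"tz":0,"grip":1},{"rx":0,"ry":0,"rz":0,"tx":0,"ty":0,"tz":0,"grip":1},{"rx":0,"ry":0,"rz":0,"tx":0,"ty":0,"tz":0,"grip":1},{"rx":0,"ry":0,"rz":-0.5,"tx":0,"ty":0,"tz":0,"grip":1},{"rx":0,"ry":0,"rz":-0.5,"tx":0,"ty":0,"tz":0,"grip":1},{"rx":0,"ry":0,"rz":-0.5,"tx":0,"ty":0,"tz":0,"grip":1}]' 35
python3 - <<'E'
from h import *
need([.556,.156,.1957],2.1)
E
```

```text
time_s: 11.0
ee_pos: [0.5563, 0.1562, 0.1959]
eef_rot: [-3.141, -0.002, 2.205]
force: [-0.7, 0.0, 0.4]
grip_width: 0.0595
t [-0.    -0.009  0.004] r [-0.01 -0.03  1.51] F [-0.7  0.   0.4] M [ 0.05  0.08 -0.16] w 0.0595 t 11.0 pos [0.5563 0.1562 0.1959] rot [-3.141e+00 -2.000e-03  2.205e+00] q6 -0.43
```

```bash

python3 -m pendant '[{"rx":0,"ry":0,"rz":-0.7,"tx":0,"ty":0,"tz":-0.01,"grip":1},{"rx":0,"ry":0,"rz":-0.7,"tx":0,"ty":0,"tz":0,"grip":1},{"rx":0,"ry":0,"rz":-0.7,"tx":0,"ty":0,"tz":-0.01,"grip":1},{"rx":0,"ry":0,"rz":-0.7,"tx":0,"ty":0,"tz":0,"grip":1}]' 35
python3 - <<'E'
from h import *
need([.556,.156,.1957],2.1)
snap('scene','s5');crop('s5',375,190,100,80,7)
snap('wrist','w5')
E
```

```text
time_s: 11.33
ee_pos: [0.5558, 0.1564, 0.1963]
eef_rot: [-3.14, -0.004, 2.409]
force: [-0.4, 0.0, 0.3]
grip_width: 0.0594
t [-0.012 -0.004  0.016] r [-0.02 -0.05  4.42] F [-0.4  0.   0.3] M [ 0.05 -0.14 -0.12] w 0.0594 t 11.3333 pos [0.5558 0.1564 0.1963] rot [-3.14  -0.004  2.409] q6 -0.63
origin 325 150
```

View pics/s5_c375_190.png

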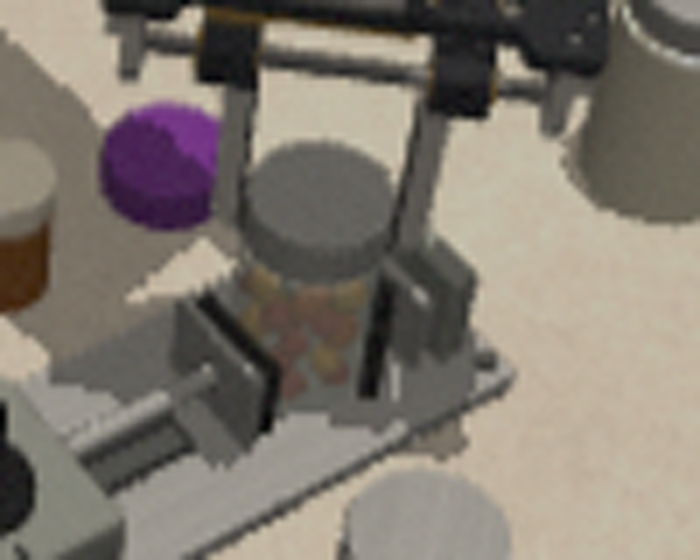

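View pics/w5.png

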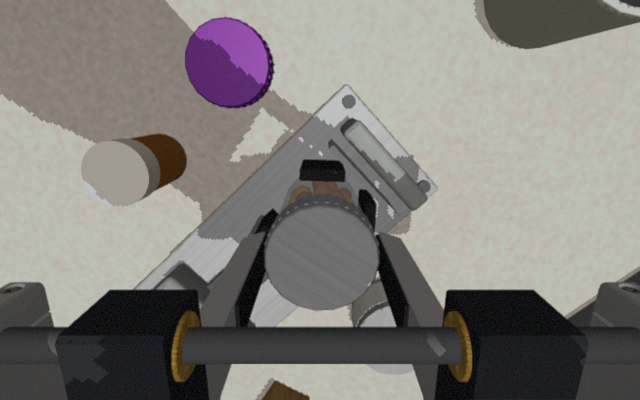

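Fingers are on the cap just above the shoulder and the jar looks unmoved (sweets in the same pattern). Continue.

```bash

python3 -m pendant '[{"rx":0,"ry":0,"rz":-0.8,"tx":-0.01,"ty":0,"tz":-0.01,"grip":1},{"rx":0,"ry":0,"rz":-0.8,"tx":0,"ty":0,"tz":0,"grip":1},{"rx":0,"ry":0,"rz":-0.8,"tx":0,"ty":0,"tz":-0.01,"grip":1},{"rx":0,"ry":0,"rz":-0.8,"tx":0,"ty":0,"tz":0,"grip":1},{"rx":0,"ry":0,"rz":-0.8,"tx":0,"ty":0,"tz":-0.01,"grip":1},{"rx":0,"ry":0,"rz":-0.8,"tx":0,"ty":0,"tz":0,"grip":1}]' 35
python3 - <<'E'
from h import *
need([.556,.156,.1957+.0025*.68],3.4)
E
```

```text
time_s: 11.93
ee_pos: [0.5557, 0.1563, 0.197]
eef_rot: [-3.141, -0.006, 2.742]
force: [-0.2, -0.4, -0.1]
grip_width: 0.0596
t [-0.01  -0.003 -0.009] r [ 0.03 -0.08 -9.42] F [-0.2 -0.4 -0.1] M [ 0.02 -0.15 -0.08] w 0.0596 t 11.9333 pos [0.5557 0.1563 0.197 ] rot [-3.141 -0.006  2.742] q6 -0.96
```

```bash

python3 -m pendant '[{"rx":0,"ry":-0.08,"rz":-0.8,"tx":-0.01,"ty":0,"tz":-0.01,"grip":1},{"rx":0,"ry":0,"rz":-0.8,"tx":0,"ty":0,"tz":-0.01,"grip":1},{"rx":0,"ry":0,"rz":-0.8,"tx":0,"ty":0,"tz":-0.01,"grip":1},{"rx":0,"ry":0,"rz":-0.8,"tx":0,"ty":0,"tz":0,"grip":1},{"rx":0,"ry":0,"rz":-0.8,"tx":0,"ty":0,"tz":-0.01,"grip":1},{"rx":0,"ry":0,"rz":-0.8,"tx":0,"ty":0,"tz":-0.01,"grip":1}]' 35
python3 - <<'E'
from h import *
need([.556,.156,.1957+.0025*1.02],3.4)
E
```

```text
time_s: 12.43
ee_pos: [0.5553, 0.1562, 0.198]
eef_rot: [-3.141, -0.003, 3.081]
force: [0.1, -0.4, -0.4]
grip_width: 0.0596
t [-0.017 -0.004 -0.006] r [ 0.   -0.04 -4.57] F [ 0.1 -0.4 -0.4] M [ 0.08 -0.23  0.01] w 0.0596 t 12.4333 pos [0.5553 0.1562 0.198 ] rot [-3.141e+00 -3.000e-03  3.081e+00] q6 -1.3
```

```bash

python3 -m pendant '[{"rx":0,"ry":-0.04,"rz":-0.9,"tx":-0.02,"ty":0,"tz":-0.01,"grip":1},{"rx":0,"ry":0,"rz":-0.9,"tx":0,"ty":0,"tz":-0.01,"grip":1},{"rx":0,"ry":0,"rz":-0.9,"tx":0,"ty":0,"tz":-0.01,"grip":1},{"rx":0,"ry":0,"rz":-0.9,"tx":0,"ty":0,"tz":-0.01,"grip":1},{"rx":0,"ry":0,"rz":-0.8,"tx":0,"ty":0,"tz":0,"grip":1},{"rx":0,"ry":0,"rz":0,"tx":0,"ty":0,"tz":0,"grip":1}]' 35
python3 - <<'E'
from h import *
need([.556,.156,.1957+.0025*1.3],3.42)
E
```

```text
time_s: 12.93
ee_pos: [0.5562, 0.1561, 0.2]
eef_rot: [-3.142, 0.0, -2.89]
force: [-0.3, -0.3, -0.7]
grip_width: 0.0597
t [ 0.007 -0.001  0.025] r [-0.    0.   -0.38] F [-0.3 -0.3 -0.7] M [ 0.11 -0.12 -0.01] w 0.0597 t 12.9333 pos [0.5562 0.1561 0.2   ] rot [-3.142  0.    -2.89 ] q6 -1.61
```

```bash

python3 -m pendant '[{"rx":0,"ry":0,"rz":0,"tx":0,"ty":0,"tz":-0.05,"grip":1},{"rx":0,"ry":0,"rz":0,"tx":0,"ty":0,"tz":-0.05,"grip":1},{"rx":0,"ry":0,"rz":0,"tx":0,"ty":0,"tz":-0.05,"grip":1}]' 35
python3 - <<'E'
from h import *
need([.556,.156,.2337],3.393)
E
```

```text
time_s: 13.18
ee_pos: [0.5562, 0.1561, 0.2062]
eef_rot: [-3.142, -0.0, -2.897]
force: [-0.4, -1.0, -0.6]
grip_width: 0.0595
t [ 0.005 -0.001 -0.688] r [-0.   -0.01 -0.1 ] F [-0.4 -1.  -0.6] M [ 0.11 -0.12 -0.02] w 0.0595 t 13.1833 pos [0.5562 0.1561 0.2062] rot [-3.142 -0.    -2.897] q6 -1.6
```

The lift gives no extra load, so the threads have let go.

```bash

python3 -m pendant '[{"rx":0,"ry":0,"rz":0,"tx":0,"ty":0,"tz":-0.15,"grip":1},{"rx":0,"ry":0,"rz":0,"tx":0,"ty":0,"tz":-0.15,"grip":1},{"rx":0,"ry":0,"rz":0,"tx":0,"ty":0,"tz":-0.15,"grip":1},{"rx":0,"ry":0,"rz":0,"tx":0,"ty":0,"tz":-0.12,"grip":1},{"rx":0,"ry":0,"rz":0,"tx":0,"ty":0,"tz":0,"grip":1}]' 35
python3 - <<'E'
from h import *
need([.556,.156,.2337],3.393)
E
```

```text
time_s: 13.6
ee_pos: [0.5564, 0.1562, 0.2327]
eef_rot: [-3.142, 0.001, -2.901]
force: [0.4, 0.4, -0.8]
grip_width: 0.0597
t [ 0.011 -0.001 -0.024] r [-0.    0.02 -0.16] F [ 0.4  0.4 -0.8] M [ 0.05 -0.1  -0.04] w 0.0597 t 13.6 pos [0.5564 0.1562 0.2327] rot [-3.142e+00  1.000e-03 -2.901e+00] q6 -1.6
```

```bash

python3 -m pendant '[{"rx":0,"ry":0,"rz":0,"tx":0,"ty":0,"tz":0,"grip":1},{"rx":0,"ry":0,"rz":0,"tx":0,"ty":0,"tz":0,"grip":1},{"rx":0,"ry":0,"rz":0,"tx":0,"ty":0,"tz":0,"grip":1}]' 35
python3 - <<'E'
from h import *
need([.556,.156,.2337],3.393)
snap('scene','s6');crop('s6',350,195,150,115,5)
snap('wrist','w6')
print(proj('s6',[.556,.156,.112]),proj('s6',[.556,.156,.154]))
E
```

```text
time_s: 13.85
ee_pos: [0.5564, 0.1562, 0.2331]
eef_rot: [-3.141, 0.002, -2.901]
force: [-0.5, 0.3, -1.8]
grip_width: 0.0598
t [ 0.012 -0.001 -0.014] r [-0.    0.03 -0.16] F [-0.5  0.3 -1.8] M [ 0.05 -0.08  0.  ] w 0.0598 t 13.85 pos [0.5564 0.1562 0.2331] rot [-3.141e+00  2.000e-03 -2.901e+00] q6 -1.6
origin 275 138
(np.float64(369.9871256548016), np.float64(178.96763659573145)) (np.float64(371.7720720001454), np.float64(168.30420320179076))
```

View pics/s6_c350_195.png

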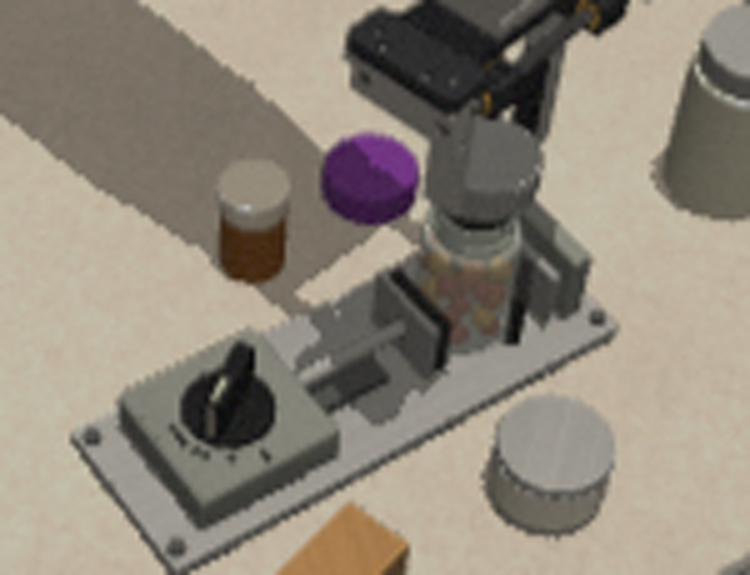

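View pics/w6.png

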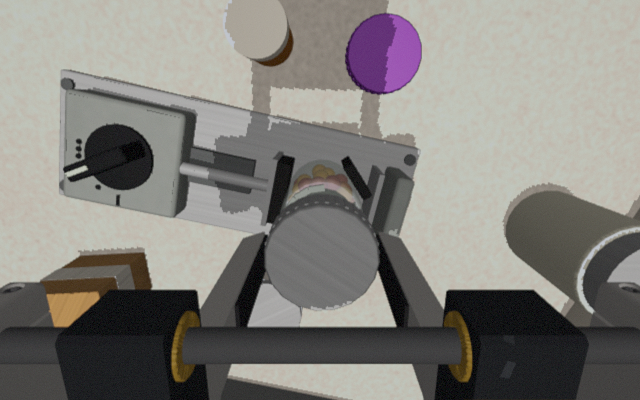

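The scene crop shows the cap level between the fingers, clear above the open neck at crop (475,235). The jar is upright in the V, and the knob still sits at two dots. In the wrist view the pointer, at (75,172), is between the one-dot and three-dot marks, and the goods in view have not moved. I hand in.

```bash
python3 -c "
from h import *
print(ctrl.hand_in()); s=ctrl.get_obs(); print(s['time_s'],s['ee_pos'],s['grip_width'])"
```

```text
the job is handed in; nothing more can be done
None
the job is handed in; nothing more can be done
```

I turned the selector knob from open to two dots, which moved the jar about 4 mm in the pictures. I then gripped the cap at 35 N and unscrewed it about 1.3 rad anticlockwise. Lifted straight up, it finished level and held, its lower edge about 2 cm above the rim. I handed in about 14 s into the run.

**Last checks:**
- **Cap:** it is level and clear of the jar in the pictures. The tool's tilt is about 0.002 rad, the fingers are 59.8 mm apart, and there was no extra load on the lift.
- **Jar and knob:** the jar stands upright in the V, with the sweets in the same pattern as before. The knob points at two dots.
- **Other goods:** those in view have not moved. The cheese block was not in the last pictures, but the arm stayed well away from it.

**Disagreements and limits:**
- The wrist camera and the fixed cameras placed the cap about 2 mm apart. I used a point between the two, and side forces on gripping stayed near 1 N.
- The last force reading was 1.8 N vertically. That is more than the cap's weight (about 0.4 N), but the zero had been wandering by about 1 N.
- I judged the height and the jar's stillness only from pictures and the arm's pose, because the hand-in gives no verdict and no readings come after it.

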